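# Set out a mounted specimen for inspection

### The job

Set out the next inspection round the square steel plate: stand the steel plug in the middle of the plate and set the mounted specimen squarely on top of the plug, polished face up. Stand the bare metal objective midway between the plate and the small black lens can (not on the bottle's side), in line with both, and stand the black loupe right way up behind the plate on the bench, opposite the middle of its far edge with a gap of about 2 cm. Everything ends upright, at rest and let go.

Things in the scene. Friction and masses are not known exactly. Their poses are not given: they have to be found in the camera images.
- plug_mid (a point): plain bright steel cylinder (die plug), 29 mm across, 30 mm high, flat top with a turned ring, standing on the bench; loose, about 0.16 kg. Point: its centre, 15 mm above its underside; z up. Grasp round the rim.
- specimen_mid (a point): mounted specimen: black round puck, 30 mm across, 21 mm high, with a small bright rectangular metal section in its polished top; loose, about 25 g. Point: its centre, 10.5 mm above its underside; z up out of the polished face. Grasp round the rim.
- loupe_mid (a point): watchmaker's loupe: black hollow eyepiece, about 36 mm across at the foot, 38 mm across at its flared open upper rim, 34 mm high, standing wide rim up; loose, about 50 g. Point: its centre, 17 mm above its underside; z up. Grasp round the barrel. On the bench it belongs on the plate's +x side, gap to the plate's edge about 20 mm, so its centre about 75 mm from the plate's middle.
- objective_mid (a point): bare microscope objective: bright stepped metal barrel, up to 26 mm across, 38 mm high, with a thin ring line round it, standing on end; loose, about 75 g. Point: its centre, 19 mm above its underside; z up. Grasp round the barrel.
- plate: square ground steel plate, 70x70x10 mm, with a scribed circle in the middle and a hole at each corner, fixed flat on the bench. Origin: the centre of its underside (its top is 10 mm higher); x points to its far edge, away from the robot; y along the row of can, plate and bottle, to the left; turned at most 0.2 rad.
- can: small black lens can with a closed lid, 40 mm across, 52 mm high, fixed on the bench, 160 mm from the plate (centre to centre) on the plate's left or right (its +y or -y axis). Origin: the centre of its underside.
- bottle: brown bottle with a black cap, 52 mm across, 105 mm high, fixed on the bench, 160 mm from the plate on the side opposite the can. Origin: the centre of its underside.

How it is judged:
At the end, for the whole second after the job is handed in: From the plate's middle: plug on the plate within 12 mm each way; objective on the bench 67-101 mm toward the can, within 15 mm of the line; loupe on the bench 60-95 mm behind, within 15 mm of the middle line. Specimen on the plug, centres within 8 mm. All upright within 0.12 rad, at rest, released (x of plug_mid in the frame of plate between -0.012 and 0.012 m and y of plug_mid in the frame of plate between -0.012 and 0.012 m and z of plug_mid in the frame of plate between 0.022 and 0.028 m and horizontal distance between specimen_mid and plug_mid below 0.008 m and z of specimen_mid in the frame of plate between 0.047 and 0.054 m and x of objective_mid in the frame of plate between -0.015 and 0.015 m and height (world z) of objective_mid between 0.014 and 0.024 m and horizontal distance between objective_mid and can below 0.1 m and (y of objective_mid in the frame of plate between 0.067 and 0.101 m or y of objective_mid in the frame of plate between -0.101 and -0.067 m) and x of loupe_mid in the frame of plate between 0.06 and 0.095 m and y of loupe_mid in the frame of plate between -0.015 and 0.015 m and height (world z) of loupe_mid between 0.012 and 0.022 m and angle between each of plug_mid, specimen_mid, loupe_mid, objective_mid's own z axis and vertical below 0.12 rad and linear speed of each of plug, specimen, loupe, objective below 0.02 m/s); the robot touches nothing.
It also fails if it takes over 106 s, if anything falls off the work surface, if the arm or the gripper's body presses on something with over 40 N, if the wrist force passes 120 N, or if a joint passes its speed limit or range.

### The arm

A 6-joint arm with a two-finger parallel gripper is mounted at the origin on a cart in front of the work surface, level with it; the furniture and walls round the work are solid. World frame = base frame: x ahead of the robot, y to its left, z up, the work surface at z = 0. Lengths are in m, angles in rad, forces in N, time in s.
With the tool pointing down it reaches from about 0.325 to 0.875 m from the base axis. Payload 4.4 kg.
Tool frame: the origin (TCP) lies midway between the tips of the shut fingers; the grasp point (between the pads) lies 19 mm behind it; y points along the fingers, x is the direction in which the jaws open and shut, and the axes are right-handed (so a half turn about y gives the same grasp; the last joint's range is limited). The gripper opens to 85 mm and grips with 20 to 120 N. Pads are 22 mm wide; open, the fingers measure 114 mm over their backs; the gripper's body (76 mm by 85 mm) begins 54 mm behind the grasp point. The pads swing forward as they close: fully open they stand 13 mm farther back than shut.
Start: joints at [1.006, 0.207, 1.542, -0, 1.393, -0.15], TCP at [0.231, 0.526, 0.231] pointing down, gripper open.
Joint ranges: [-2.73, 2.73], [-0.86, 2.22], [0.23, 2.46], [-1.11, 4.25], [0.08, 2.63], [-2.82, 2.82]. Speed limits (rad/s): [2.79, 2.79, 3.14, 3.14, 3.14, 3.14].

### API

Orientations are given as a unit quaternion [x, y, z, w].
In Python, from rig import * gives the robot as it stands. The module is installed in compiled form; this text tells all that it offers.
- The arm moves only by the tool carry_out, never from a script. Its argument "targets" is a list of rows, each a list of 4 numbers: the shift along the world's x, y, z in cm, then the turn about the world's z in rad. In form: [[tx, ty, tz, roll], ...]. A call has exactly 10 rows; each row is the pose to reach, as a shift and turn from the pose measured when the call began; what a row does not reach only later rows make up. A row lasts 1/8 s, in which the tool goes at most 62.5 mm and 10.7 degrees, less where a joint would pass 70% of its speed; a pose out of reach is approached as far as the arm can. A call with a gripper value outside its range is refused whole. "fingers" is the closure, from 0 (fully open) to 1 (shut), set as the call begins (left out, the last holds). The fingers move at their own pace and stop on an object; "squeeze" is the grip in N (left out, the last holds). Time passes only in rows, so rows that repeat a pose let the fingers close, or fill a call up. It gives the time, the measured TCP pose, the force and the opening at its end, in the units of the state.
- read_state(): the state, without advancing time (a new reading comes with each control period).
- capture(name): name is "scene" or "top" or "wrist"; returns the picture (400x640x3 uint8, red, green, blue); there is no depth.
- camera_model(name): a dict with "camera_matrix" (3x3 intrinsics, pixels), "distortion" ([k1, k2, p1, p2, k3] as OpenCV has them; the pictures are not rectified), "rvec" (rotation vector, rad) and "tvec" (3), from world to camera coordinates, as OpenCV has them. Camera axes: x right, y down, z forward; pixel columns grow to the right and rows downward; lengths in m; the calibration is good to about 2 mm. A picture is of the moment at which its call begins: read the wrist's pose just before it. camera_model takes no time and is no camera call; for the wrist camera it gives the pose at the moment of the call.
- hand_in(): hands the job in, once; it reports no verdict.
The state is a dict: "time": time; "joint_positions": joint angles; "joint_velocities": joint speeds; "tau": joint torques, N m; "position": TCP position; "orientation": TCP orientation; "contact_force": force on the tool from outside, world axes, zero at the start; "moment": the same for the moment, N m; "finger_gap": opening from 0.0 (shut) to 1.0 (fully open).
Only numpy, scipy, OpenCV 4.12 (cv2) and the standard library are available. Lean on these libraries where they do the work, as an engineer would, in place of code of your own. Each camera call takes 0.05 s, during which the arm holds its last target.

## Working session

There is one attempt and no reset: what is moved stays moved. The work goes in short steps, Python scripts to look and compute and a tool call to move; the robot and the scene stay as the last step left them, time stands still between calls to the robot, and variables do not carry over. Pictures are saved under pics/ and viewed, and the job is handed in when it is done.

Besides the shell and the picture viewer there is one more tool, called after "Request:" as a command line: name --pt "numbers of a row" for each row, then --argument value for the rest. carry_out: Moves the arm, as the interface text tells. Its arguments: {"type":"object","properties":{"targets":{"type":"array","items":{"type":"array","items":{"type":"number"}}},"fingers":{"type":"number"},"squeeze":{"type":"number"}},"required":["targets"]}

```bash
mkdir -p pics
python3 - <<'E'
from rig import *
import cv2
s=read_state();print(s)
for n in("scene","top","wrist"):
    m=camera_model(n);print(n,m)
    cv2.imwrite(f"pics/{n}0.png",capture(n)[:,:,::-1])
E
```

```text
{'time': 0.0, 'joint_positions': array([ 1.00650196e+00,  2.07430233e-01,  1.54296282e+00,  1.38383932e-05,
        1.39347827e+00, -1.50499922e-01]), 'joint_velocities': array([-9.93879452e-04,  3.31339234e-04, -1.88897009e-05, -7.27430341e-04,
        2.55863926e-04, -9.71623244e-04]), 'tau': array([ 6.67349177e-04, -3.83033073e+01, -2.91595924e+01, -7.87606064e-05,
        1.07136107e-02,  3.00690920e-05]), 'position': array([0.23079899, 0.52582514, 0.23011573]), 'orientation': array([ 0.59237874,  0.38588842, -0.38735834, -0.59171874]), 'contact_force': array([-0.33048086,  0.88486691, -0.50280997]), 'moment': array([-0.02520844, -0.01524436,  0.02657952]), 'finger_gap': 0.9953808055540052}
scene {'camera_matrix': array([[423.16378619,   0.        , 322.84294225],
       [  0.        , 423.16378619, 198.705383  ],
       [  0.        ,   0.        ,   1.        ]]), 'distortion': array([-0.00730163,  0.        ,  0.        ,  0.        ,  0.        ]), 'rvec': array([ 2.23777717, -0.97016824,  0.35231127]), 'tvec': array([-0.40393082,  0.26636375,  0.7851246 ])}
top {'camera_matrix': array([[381.31228615,   0.        , 323.57519866],
       [  0.        , 381.31228615, 209.81587352],
       [  0.        ,   0.        ,   1.        ]]), 'distortion': array([-0.0058379,  0.       ,  0.       ,  0.       ,  0.       ]), 'rvec': array([ 2.20586779, -2.16843032,  0.11870596]), 'tvec': array([-0.07744174,  0.5209908 ,  0.97612228])}
wrist {'camera_matrix': array([[309.19554437,   0.        , 315.80787684],
       [  0.        , 309.19554437, 197.73883727],
       [  0.        ,   0.        ,   1.        ]]), 'distortion': array([-0.04642194,  0.        ,  0.        ,  0.        ,  0.        ]), 'rvec': array([-2.43125283, -1.5893615 , -0.21356848]), 'tvec': array([-0.57343817, -0.03419281,  0.37825328])}
```

View pics/scene0.png

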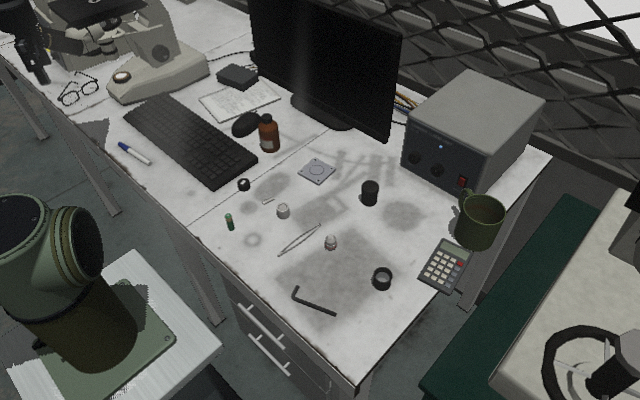

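View pics/top0.png

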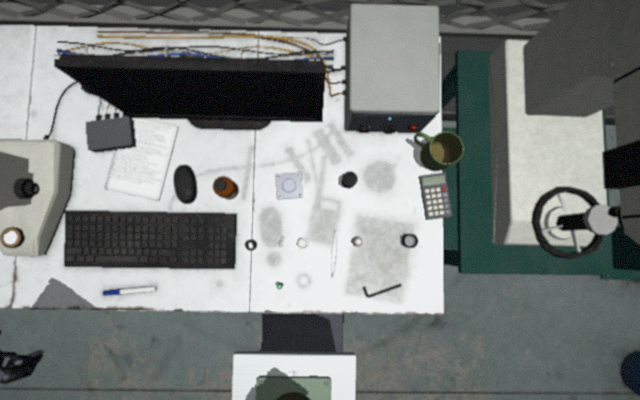

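View pics/wrist0.png

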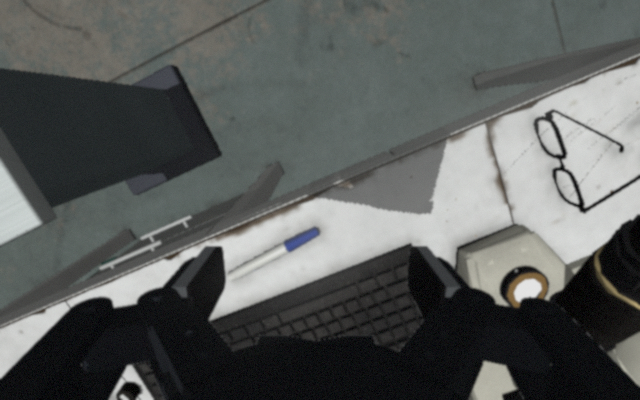

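Run:
```python
import cv2
a=cv2.imread("pics/scene0.png");b=cv2.imread("pics/top0.png")
cv2.imwrite("pics/sc_z.png",cv2.resize(a[100:300,200:420],None,fx=3.6,fy=3,interpolation=cv2.INTER_CUBIC)[:, :800])
cv2.imwrite("pics/top_z.png",cv2.resize(b[150:270,215:435],None,fx=3.6,fy=3.6,interpolation=cv2.INTER_CUBIC))
```

```text
(no output)
```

View pics/sc_z.png

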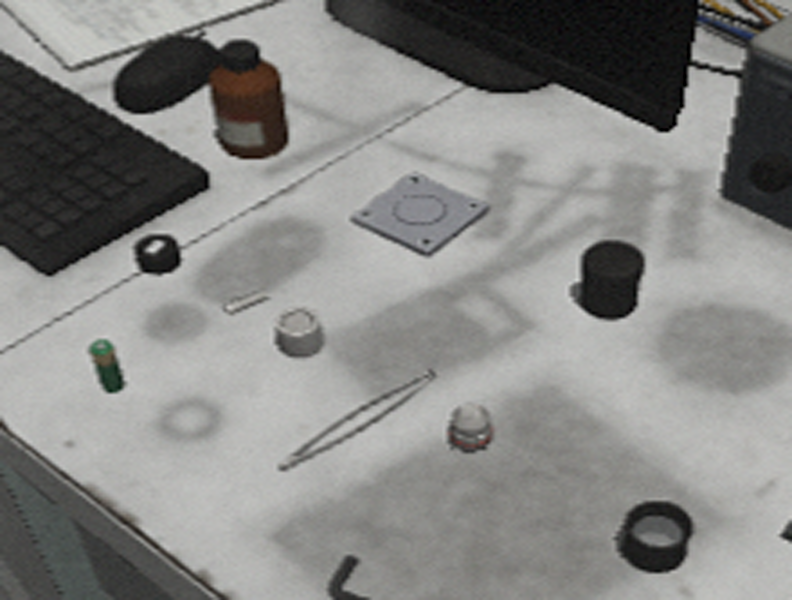

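View pics/top_z.png

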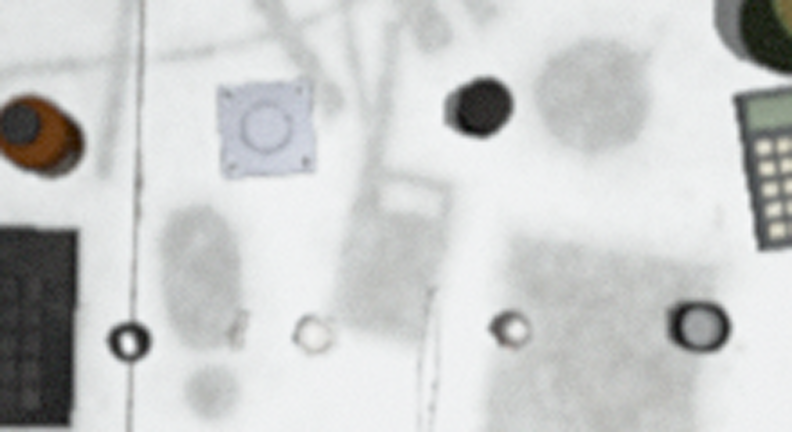

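```bash
cat > h.py <<'E'
import numpy as np, cv2
from rig import *
def ray(m,uv):
    K,D=m["camera_matrix"],m["distortion"]
    p=cv2.undistortPoints(np.array([[uv]],float),K,D)[0,0]
    R=cv2.Rodrigues(m["rvec"])[0]; t=np.asarray(m["tvec"]).ravel()
    return -R.T@t, R.T@np.array([p[0],p[1],1.])
def onz(m,uv,z):
    o,d=ray(m,uv); return o+d*(z-o[2])/d[2]
def tri(m1,a,m2,b):
    o1,d1=ray(m1,a);o2,d2=ray(m2,b)
    d1/=np.linalg.norm(d1);d2/=np.linalg.norm(d2)
    s=np.linalg.lstsq(np.c_[d1,-d2],o2-o1,rcond=None)[0]
    p,q=o1+s[0]*d1,o2+s[1]*d2
    return (p+q)/2,np.linalg.norm(p-q)
def proj(m,P):
    return cv2.projectPoints(np.array([P],float),m["rvec"],m["tvec"],m["camera_matrix"],m["distortion"])[0][0,0]
E
python3 - <<'E'
from h import *
np.set_printoptions(precision=4,suppress=True)
mt,ms=camera_model("top"),camera_model("scene")
T=lambda u,v:(215+u/3.6,150+v/3.6)
S=lambda u,v:(200+u/3.6,100+v/3)
# top-face centres in each view
c={'plate':((266,129),(420,210),.01),'can':((483,106),(612,257),.052),'spec':((132,342),(158,244),.021),'plug':((313,333),(299,320),.030),'obj':((514,330),(471,413),.038),'loupe':((701,326),(656,526),.034)}
for k,(a,b,z) in c.items():
    p,e=tri(mt,T(*a),ms,S(*b)); print(k,'top',onz(mt,T(*a),z),'scene',onz(ms,S(*b),z),'tri',p,round(e,4))
img=cv2.imread("pics/top0.png");hsv=cv2.cvtColor(img,cv2.COLOR_BGR2HSV)
print(hsv[186,289],hsv[200,310])
pm=((hsv[...,1]>18)&(abs(hsv[...,0].astype(int)-118)<14)).astype(np.uint8)
pm[:160]=0;pm[215:]=0;pm[:,:265]=0;pm[:,315:]=0
n,l,st,ce=cv2.connectedComponentsWithStats(pm);i=1+st[1:,4].argmax();print(st[i],ce[i])
cn=cv2.findContours((l==i).astype(np.uint8),0,1)[0][0];r=cv2.minAreaRect(cn)
bx=np.array([onz(mt,p,.01) for p in cv2.boxPoints(r)]);print(r,bx,bx.mean(0))
E
```

```text
plate top [0.5859 0.0247 0.01  ] scene [0.5878 0.0218 0.01  ] tri [0.5874 0.0238 0.0087] 0.0033
can top [ 0.5992 -0.1324  0.052 ] scene [ 0.6031 -0.1352  0.052 ] tri [ 0.6009 -0.134   0.0522] 0.0047
spec top [0.4274 0.1167 0.021 ] scene [0.4314 0.1169 0.021 ] tri [0.4287 0.1152 0.0241] 0.0031
plug top [ 0.436  -0.0139  0.03  ] scene [ 0.4357 -0.0197  0.03  ] tri [ 0.4373 -0.0148  0.0245] 0.0034
obj top [ 0.4404 -0.1574  0.038 ] scene [ 0.4408 -0.1628  0.038 ] tri [ 0.4419 -0.1592  0.0332] 0.0038
loupe top [ 0.4455 -0.2927  0.034 ] scene [ 0.444  -0.2975  0.034 ] tri [ 0.4463 -0.295   0.0281] 0.0022
[111  15 215] [105   2 237]
[277 177  24  21 104] [287.5962 187.4615]
((288.6346130371094, 185.67306518554688), (15.874749183654785, 26.136327743530273), 52.12501525878906) [[ 0.5808  0.0657  0.01  ]
 [ 0.6252  0.0118  0.01  ]
 [ 0.5919 -0.0149  0.01  ]
 [ 0.5477  0.0389  0.01  ]] [0.5864 0.0254 0.01  ]
```

Run:
```python
from h import *
from scipy.spatial.transform import Rotation as Ro
np.set_printoptions(precision=4,suppress=True)
s=read_state();R=Ro.from_quat(s['orientation']).as_matrix();print(R)
m=camera_model('wrist');Rc=cv2.Rodrigues(m['rvec'])[0];o=-Rc.T@np.ravel(m['tvec']);print(o,R.T@(o-s['position']),'cam axes in tool\n',R.T@Rc.T)
```

```text
[[ 0.4021 -0.001  -0.9156]
 [ 0.9156 -0.0016  0.4021]
 [-0.0018 -1.      0.0002]]
[0.1679 0.5538 0.3719] [-0.     -0.1415  0.0689] cam axes in tool
 [[ 1.      0.0008 -0.0008]
 [ 0.001  -0.2688  0.9632]
 [ 0.0005 -0.9632 -0.2688]]
```

Request:
carry_out --pt "2 -5 0 0.05" --pt "4 -10.5 0 0.1" --pt "6 -16 0 0.15" --pt "8 -22 0 0.2" --pt "10 -28 0 0.25" --pt "12 -34 -1 0.3" --pt "14 -40 -2 0.35" --pt "16.5 -46 -3 0.4" --pt "19 -51 -4 0.41" --pt "20.5 -54 -4 0.41" --fingers 0.3

```text
time: 1.4
position: [0.4358, -0.0166, 0.1894]
orientation: [-0.502, -0.497, 0.499, 0.502]
contact_force: [0.1, 0.3, -0.4]
finger_gap: 0.696
```

Run:
```python
from h import *
np.set_printoptions(precision=4,suppress=True)
s=read_state();print(s['time'],s['position'],s['finger_gap'],s['joint_positions'])
m=camera_model('wrist');im=capture('wrist');cv2.imwrite('pics/w1.png',im[:,:,::-1])
for k,P in {'plate':(.587,.0235,.01),'can':(.601,-.134,.052),'spec':(.4287,.116,.021),'plug':(.437,-.0155,.03),'obj':(.4415,-.159,.038),'loupe':(.4455,-.295,.034)}.items(): print(k,proj(m,P))
np.savez('w1.npz',**{k:np.array(v) for k,v in m.items()})
```

```text
1.4 [ 0.4358 -0.0166  0.1894] 0.6956998369418664 [-0.2355 -0.0537  1.9114 -0.0021  1.2853 -1.7989]
plate [350.3137 302.9861]
can [209.1666 336.7694]
spec [445.1703 174.217 ]
plug [317.1303 184.6751]
obj [172.138  191.8648]
loupe [ 47.414  195.5183]
```

View pics/w1.png

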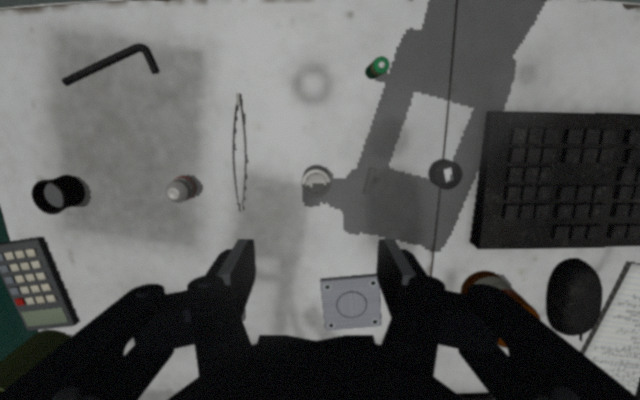

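Run:
```python
import cv2,numpy as np
a=cv2.imread("pics/w1.png")
def z(x0,y0,w,h,f): return cv2.resize(a[y0:y0+h,x0:x0+w],None,fx=f,fy=f,interpolation=cv2.INTER_CUBIC)
A=z(20,150,100,70,4);B=z(150,150,100,70,4);C=z(270,150,100,70,4);D=z(400,150,100,70,4)
cv2.imwrite("pics/w1z.png",np.vstack([np.hstack([A,B]),np.hstack([C,D])]))
cv2.imwrite("pics/w1p.png",z(290,260,110,80,6))
```

```text
(no output)
```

View pics/w1z.png

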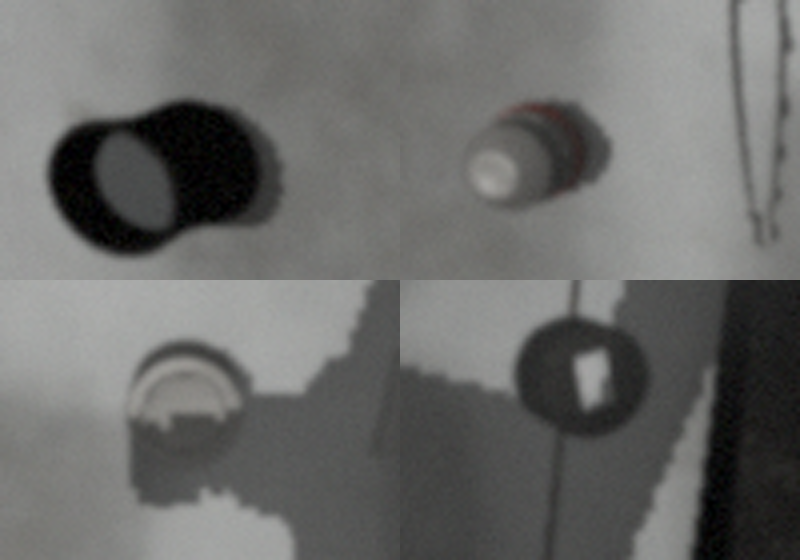

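View pics/w1p.png

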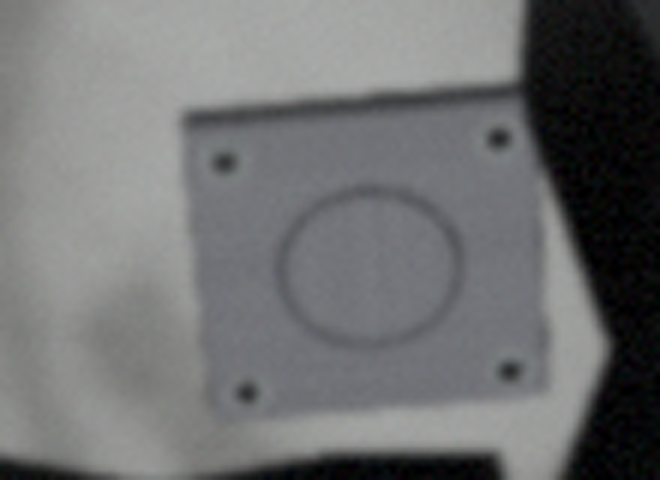

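Run:
```python
from h import *
np.set_printoptions(precision=4,suppress=True)
m=dict(np.load('w1.npz'))
for k,(uv,z) in {'plug':((317,181),.03),'spec':((445.5,173.8),.021),'obj':((172.5,193.2),.038),'loupe':((49.5,197),.034),'plate':((351.7,304.7),.01)}.items(): print(k,onz(m,uv,z))
H=[onz(m,(290+a/6,260+b/6),.01) for a,b in((224,162),(499,139),(510,371),(247,392))]
print(np.array(H),np.mean(H,0))
for i,j in((0,1),(3,2)): d=H[j]-H[i];print('y',np.arctan2(-d[0],d[1]),np.linalg.norm(d))
for i,j in((0,3),(1,2)): d=H[j]-H[i];print('x',np.arctan2(d[1],d[0]),np.linalg.norm(d))
```

```text
plug [ 0.4332 -0.0156  0.03  ]
spec [0.4283 0.1163 0.021 ]
obj [ 0.4429 -0.1588  0.038 ]
loupe [ 0.4471 -0.293   0.034 ]
plate [0.5894 0.0252 0.01  ]
[[ 0.565  -0.0041  0.01  ]
 [ 0.5604  0.0496  0.01  ]
 [ 0.6141  0.0545  0.01  ]
 [ 0.6187  0.0009  0.01  ]] [0.5895 0.0252 0.01  ]
y 0.08676666115183544 0.05393588856996647
y 0.08508263690458659 0.05383359944963245
x 0.09234840035282138 0.053845899290498815
x 0.09044114382583567 0.0539360816475476
```

Request:
carry_out --pt "-0.1 0.1 -2 0" --pt "-0.1 0.1 -5 0" --pt "-0.1 0.1 -8 0" --pt "-0.1 0.1 -11 0" --pt "-0.1 0.1 -13.5 0" --pt "-0.1 0.1 -15.5 0" --pt "-0.1 0.1 -17 0" --pt "-0.1 0.1 -18 0" --pt "-0.1 0.1 -18.5 0" --pt "-0.1 0.1 -18.5 0" --fingers 0.45

```text
time: 2.7
position: [0.4372, -0.0186, 0.0052]
orientation: [0.504, 0.497, -0.499, -0.5]
contact_force: [0.5, 0.2, -0.1]
finger_gap: 0.551
```

Request:
carry_out --pt "0 0 0 0" --pt "0 0 0 0" --pt "0 0 0 0" --pt "0 0 0 0" --pt "0 0 0 0" --pt "0 0 0 0" --pt "0 0 0 0" --pt "0 0 0 0" --pt "0 0 0 0" --pt "0 0 0 0" --fingers 1 --squeeze 40

```text
time: 3.95
position: [0.4379, -0.0185, 0.0059]
orientation: [0.504, 0.497, -0.499, -0.5]
contact_force: [-1.8, 1.3, 6.2]
finger_gap: 0.325
```

Request:
carry_out --pt "0 0 2 0" --pt "0 0 5 0" --pt "1 0.3 7 0" --pt "3 0.9 8 0" --pt "6 1.7 8 0" --pt "9 2.6 8 0" --pt "12 3.4 8 0" --pt "14 4 8 0" --pt "15 4.3 8 0" --pt "15 4.3 8 0"

```text
time: 5.2
position: [0.5876, 0.0245, 0.0853]
orientation: [0.504, 0.497, -0.499, -0.5]
contact_force: [-0.3, 0.3, -1.0]
finger_gap: 0.324
```

```bash
cat > look.py <<'E'
from h import *
import sys
np.set_printoptions(precision=4,suppress=True)
s=read_state();print(s['time'],s['position'],s['finger_gap'],s['joint_positions'])
for n in sys.argv[2:]:
    m=camera_model(n);im=capture(n);cv2.imwrite(f'pics/{sys.argv[1]}_{n}.png',im[:,:,::-1])
    np.savez(f'{sys.argv[1]}_{n}.npz',**{k:np.array(v) for k,v in m.items()})
E
python3 look.py a wrist scene top
```

```text
5.2 [0.5876 0.0245 0.0853] 0.32416531473595156 [-0.1026  0.3892  1.6323 -0.0058  1.1182 -1.6629]
```

View pics/a_wrist.png

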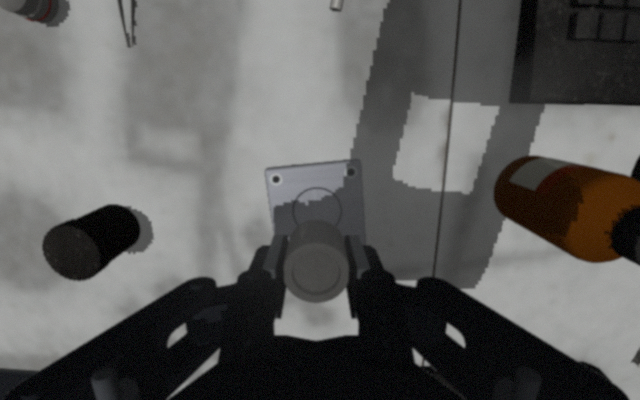

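View pics/a_scene.png

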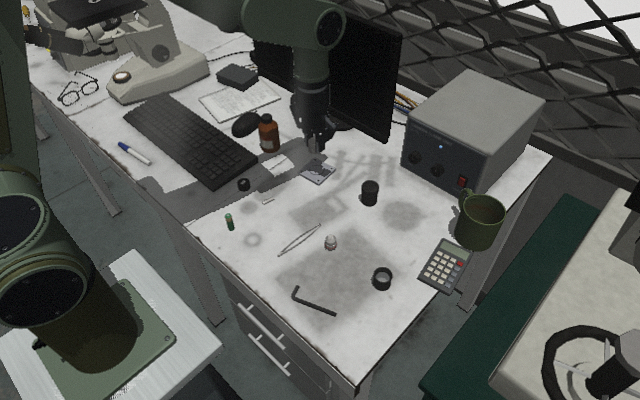

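Run:
```python
import cv2
a=cv2.imread("pics/a_wrist.png")
cv2.imwrite("pics/a_z.png",cv2.convertScaleAbs(cv2.resize(a[150:320,240:400],None,fx=3.5,fy=3.5,interpolation=cv2.INTER_CUBIC),alpha=1.6,beta=10))
```

```text
(no output)
```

View pics/a_z.png

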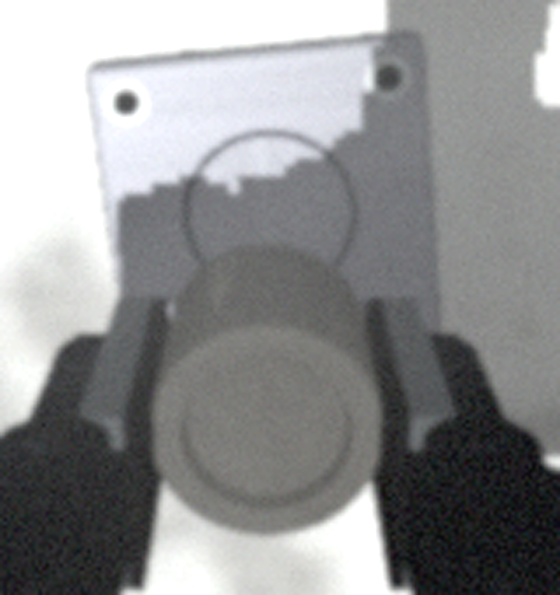

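Run:
```python
from h import *
np.set_printoptions(precision=4,suppress=True)
m=dict(np.load('a_wrist.npz'))
p=onz(m,(316.4,272.6),.0853+.0241);print('plug',p)
e=[onz(m,(240+a/3.5,272.6),.1094) for a in(153,382)];print('width',e[1]-e[0])
A=onz(m,(276,179.1),.01);B=onz(m,(350.9,172.3),.01);d=B-A;L=np.linalg.norm(d);x=np.array([d[1],-d[0],0])/L
print(A,B,L,'centre',(A+B)/2+x*L/2, 'circ',onz(m,(240+270/3.5,150+213/3.5),.01))
```

```text
plug [0.5844 0.0251 0.1094]
width [ 0.0001  0.0278 -0.    ]
[ 0.5652 -0.0042  0.01  ] [0.5606 0.0494 0.01  ] 0.05376884645595968 centre [0.5897 0.0249 0.01  ] circ [0.5893 0.0252 0.01  ]
```

Request:
carry_out --pt "0.5 0 -1.5 0" --pt "0.5 0 -3 0" --pt "0.5 0 -4.5 0" --pt "0.5 0 -5.5 0" --pt "0.5 0 -6.2 0" --pt "0.5 0 -6.6 0" --pt "0.5 0 -6.8 0" --pt "0.5 0 -6.9 0" --pt "0.5 0 -6.9 0" --pt "0.5 0 -6.9 0"

```text
time: 6.6
position: [0.592, 0.0243, 0.0168]
orientation: [0.504, 0.497, -0.499, -0.5]
contact_force: [-0.3, 0.5, -0.8]
finger_gap: 0.325
```

Request:
carry_out --pt "0 0 -0.05 0" --pt "0 0 -0.1 0" --pt "0 0 -0.1 0" --pt "0 0 -0.1 0" --pt "0 0 -0.1 0" --pt "0 0 -0.1 0" --pt "0 0 -0.1 0" --pt "0 0 -0.1 0" --pt "0 0 -0.1 0" --pt "0 0 -0.1 0"

```text
time: 7.85
position: [0.5921, 0.0243, 0.016]
orientation: [0.504, 0.497, -0.499, -0.5]
contact_force: [-0.4, 0.5, 2.1]
finger_gap: 0.323
```

Request:
carry_out --pt "0 0 0 0" --pt "0 0 0 0" --pt "0 0 0 0" --pt "0 0 0 0" --pt "0 0 0 0" --pt "0 0 0.5 0" --pt "0 0 1.5 0" --pt "0 0 3 0" --pt "0 0 5 0" --pt "0 0 7 0" --fingers 0.45

```text
time: 9.1
position: [0.5927, 0.0242, 0.0882]
orientation: [0.504, 0.497, -0.498, -0.5]
contact_force: [0.7, -0.6, -0.7]
finger_gap: 0.549
```

```bash
python3 look.py b wrist
python3 - <<'E'
import cv2
a=cv2.imread("pics/b_wrist.png")
cv2.imwrite("pics/b_z.png",cv2.convertScaleAbs(cv2.resize(a[120:320,220:420],None,fx=3,fy=3,interpolation=cv2.INTER_CUBIC),alpha=1.6,beta=10))
E
```

```text
9.1 [0.5927 0.0242 0.0882] 0.5486034751093165 [-0.1022  0.3936  1.6191 -0.0057  1.1249 -1.6621]
```

View pics/b_z.png

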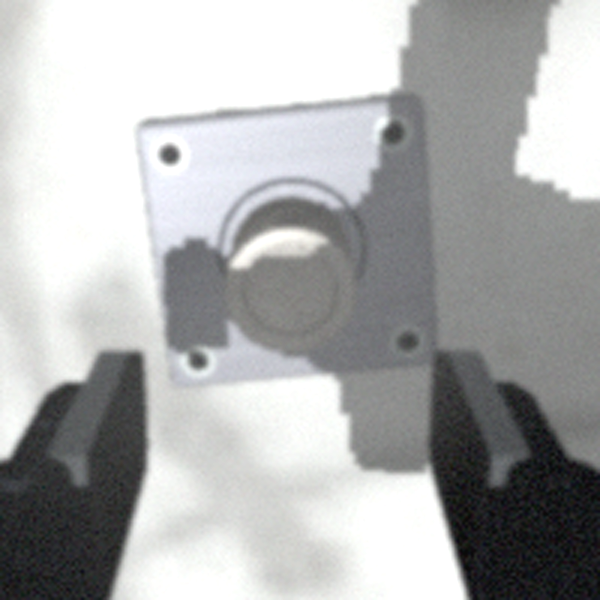

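Run:
```python
from h import *
np.set_printoptions(precision=4,suppress=True)
m=dict(np.load('b_wrist.npz'))
T=lambda a,b:(220+a/3,120+b/3)
print(onz(m,T(291,291),.04),np.mean([onz(m,T(*q),.01) for q in((170,154),(393,132),(408,342),(198,360))],0))
```

```text
[0.5898 0.0249 0.04  ] [0.5897 0.0251 0.01  ]
```

Request:
carry_out --pt "-2 0.5 1 -0.1" --pt "-4 1.5 1 -0.27" --pt "-6.5 2.5 1 -0.44" --pt "-9 4 1 -0.61" --pt "-11 5.5 1 -0.78" --pt "-13 7 1 -0.95" --pt "-15 8.2 0 -1.12" --pt "-16 9 -1 -1.29" --pt "-16.3 9.2 -1 -1.46" --pt "-16.3 9.2 -1 -1.57"

```text
time: 10.4
position: [0.4318, 0.1164, 0.0818]
orientation: [0.71, -0.006, 0.002, -0.704]
contact_force: [0.2, 0.6, 0.3]
finger_gap: 0.551
```

```bash
python3 look.py c wrist
python3 - <<'E'
import cv2
a=cv2.imread("pics/c_wrist.png")
cv2.imwrite("pics/c_z.png",cv2.convertScaleAbs(cv2.resize(a[120:320,200:440],None,fx=3,fy=3,interpolation=cv2.INTER_CUBIC),alpha=1.6,beta=10))
E
```

```text
10.4 [0.4318 0.1164 0.0818] 0.5512033165678704 [ 0.0752  0.1316  1.9751 -0.0096  1.0412  0.0911]
```

View pics/c_z.png

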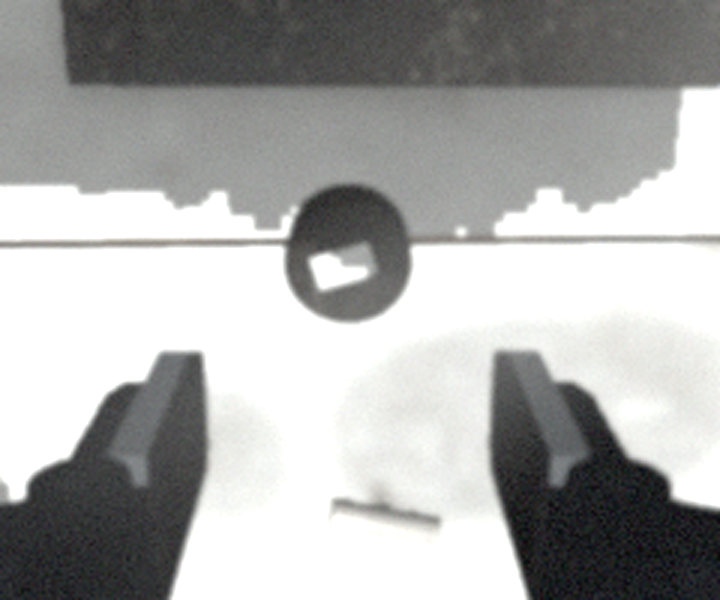

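Run:
```python
from h import *
np.set_printoptions(precision=4,suppress=True)
m=dict(np.load('c_wrist.npz'))
T=lambda a,b:(200+a/3,120+b/3)
print(onz(m,T(348.5,260),.021),onz(m,T(286,260),.021),onz(m,T(411,260),.021))
```

```text
[0.4309 0.1212 0.021 ] [0.4166 0.1213 0.021 ] [0.4452 0.1211 0.021 ]
```

Request:
carry_out --pt "-0.1 0.3 -1.5 0" --pt "-0.1 0.3 -3 0" --pt "-0.1 0.3 -4.5 0" --pt "-0.1 0.3 -5.5 0" --pt "-0.1 0.3 -6.5 0" --pt "-0.1 0.3 -7.2 0" --pt "-0.1 0.3 -7.6 0" --pt "-0.1 0.3 -7.6 0" --pt "-0.1 0.3 -7.6 0" --pt "-0.1 0.3 -7.6 0"

```text
time: 11.7
position: [0.4315, 0.1193, 0.0063]
orientation: [0.71, -0.006, 0.003, -0.704]
contact_force: [-0.8, -0.2, -0.5]
finger_gap: 0.551
```

Request:
carry_out --pt "0 0 0 0" --pt "0 0 0 0" --pt "0 0 0 0" --pt "0 0 0 0" --pt "0 0 0 0" --pt "0 0 0 0" --pt "0 0 0 0" --pt "0 0 0 0" --pt "0 0 0 0" --pt "0 0 0 0" --fingers 1 --squeeze 25

```text
time: 12.95
position: [0.4318, 0.1193, 0.0067]
orientation: [0.71, -0.006, 0.003, -0.704]
contact_force: [-0.8, -0.3, 5.9]
finger_gap: 0.334
```

Request:
carry_out --pt "0 0 2.5 0" --pt "0 0 6 0.1" --pt "1 -0.6 9 0.28" --pt "3 -1.8 9.5 0.46" --pt "6 -3.6 9.5 0.64" --pt "9 -5.4 9.5 0.82" --pt "12 -7.2 9.5 1.0" --pt "14 -8.5 9.5 1.18" --pt "15.3 -9.3 9.5 1.36" --pt "15.8 -9.4 9.5 1.54"

```text
time: 14.2
position: [0.5902, 0.0246, 0.1008]
orientation: [0.513, 0.491, -0.489, -0.507]
contact_force: [0.3, 0.2, -1.5]
finger_gap: 0.331
```

Request:
carry_out --pt "0 0 0 0.03" --pt "0 0 0 0.03" --pt "0 0 0 0.03" --pt "0 0 0 0.03" --pt "0 0 0 0.03" --pt "0 0 0 0.03" --pt "0 0 0 0.03" --pt "0 0 0 0.03" --pt "0 0 0 0.03" --pt "0 0 0 0.03"

```text
time: 15.45
position: [0.5902, 0.0246, 0.1008]
orientation: [0.505, 0.499, -0.497, -0.499]
contact_force: [-0.1, 0.2, 0.1]
finger_gap: 0.338
```

```bash
python3 look.py d wrist
python3 - <<'E'
import cv2
a=cv2.imread("pics/d_wrist.png")
cv2.imwrite("pics/d_z.png",cv2.convertScaleAbs(cv2.resize(a[130:320,220:420],None,fx=3,fy=3,interpolation=cv2.INTER_CUBIC),alpha=1.8,beta=15))
E
```

```text
15.45 [0.5902 0.0246 0.1008] 0.33763136712168124 [-0.1033  0.3698  1.6222 -0.003   1.1413 -1.664 ]
```

View pics/d_z.png

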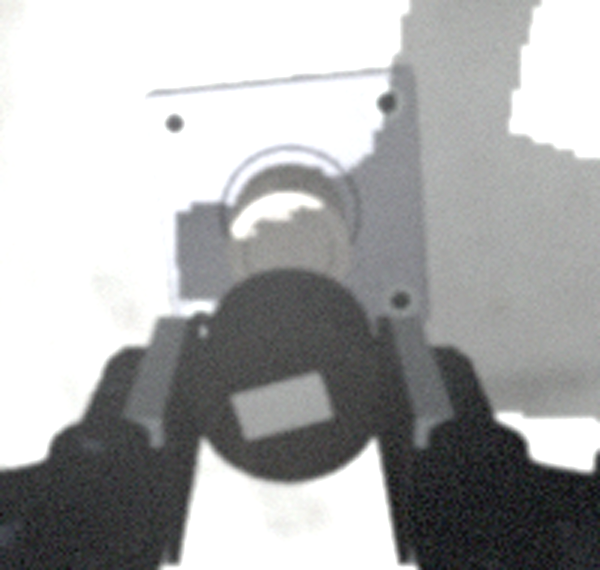

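Run:
```python
from h import *
np.set_printoptions(precision=4,suppress=True)
m=dict(np.load('d_wrist.npz'))
T=lambda a,b:(220+a/3,130+b/3)
print(onz(m,T(289.5,398),.1151),onz(m,T(197,398),.1151),onz(m,T(382,398),.1151),onz(m,T(289.5,482),.1151),'plug',onz(m,T(290,251),.04),onz(m,T(290,192),.04))
```

```text
[0.5873 0.0251 0.1151] [0.5872 0.0111 0.1151] [0.5874 0.0392 0.1151] [0.6019 0.025  0.1151] plug [0.5896 0.0251 0.04  ] [0.5755 0.0252 0.04  ]
```

Request:
carry_out --pt "0.25 0 -1 0" --pt "0.25 0 -2 0" --pt "0.25 0 -3 0" --pt "0.25 0 -4 0" --pt "0.25 0 -4.7 0" --pt "0.25 0 -5 0" --pt "0.25 0 -5.2 0" --pt "0.25 0 -5.3 0" --pt "0.25 0 -5.3 0" --pt "0.25 0 -5.3 0"

```text
time: 16.75
position: [0.5929, 0.0246, 0.0481]
orientation: [0.505, 0.499, -0.497, -0.499]
contact_force: [0.7, 0.3, 0.2]
finger_gap: 0.334
```

Request:
carry_out --pt "0 0 -0.05 0" --pt "0 0 -0.1 0" --pt "0 0 -0.14 0" --pt "0 0 -0.14 0" --pt "0 0 -0.14 0" --pt "0 0 -0.14 0" --pt "0 0 -0.14 0" --pt "0 0 -0.14 0" --pt "0 0 -0.14 0" --pt "0 0 -0.14 0"

```text
time: 18.0
position: [0.593, 0.0245, 0.0468]
orientation: [0.505, 0.499, -0.497, -0.499]
contact_force: [-0.6, -0.2, 1.2]
finger_gap: 0.34
```

Request:
carry_out --pt "0 0 0 0" --pt "0 0 0 0" --pt "0 0 0 0" --pt "0 0 0 0" --pt "0 0 0 0" --pt "0 0 0.5 0" --pt "0 0 1.5 0" --pt "0 0 3 0" --pt "0 0 5 0" --pt "0 0 7 0" --fingers 0.45

```text
time: 19.25
position: [0.5935, 0.0245, 0.119]
orientation: [0.506, 0.499, -0.496, -0.499]
contact_force: [0.6, 0.5, -0.4]
finger_gap: 0.551
```

```bash
python3 look.py e wrist scene
python3 - <<'E'
import cv2,numpy as np
a=cv2.imread("pics/e_wrist.png")
A=cv2.convertScaleAbs(cv2.resize(a[120:320,220:420],(400,400),interpolation=cv2.INTER_CUBIC),alpha=1.6,beta=15)
b=cv2.imread("pics/e_scene.png")
B=cv2.resize(b[120:200,280:360],(400,400),interpolation=cv2.INTER_CUBIC)
cv2.imwrite("pics/e_z.png",np.hstack([A,B]))
E
```

```text
19.25 [0.5935 0.0245 0.119 ] 0.5507817720348744 [-0.1029  0.3519  1.604  -0.003   1.1752 -1.6636]
```

View pics/e_z.png

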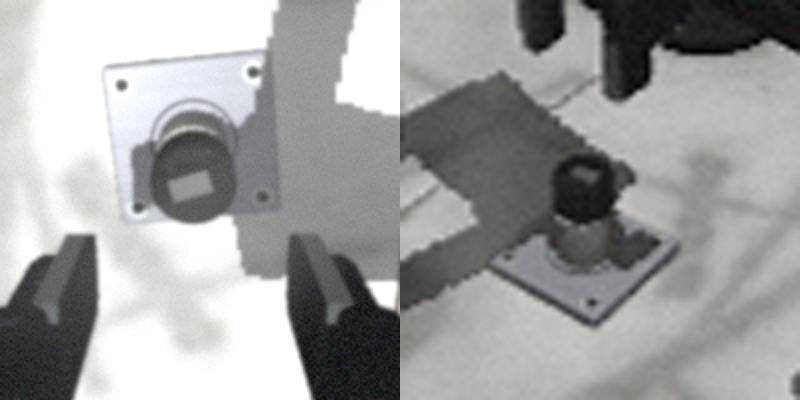

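Request:
carry_out --pt "-1 -2 0 0" --pt "-3.5 -5 0 0" --pt "-6 -8 0 0" --pt "-8.5 -11 -0.5 0" --pt "-11 -14 -1 0" --pt "-13 -16.5 -2 0" --pt "-14.5 -18 -2.5 0" --pt "-15 -18.3 -3 0" --pt "-15 -18.3 -3 0" --pt "-15 -18.3 -3 0"

```text
time: 20.6
position: [0.4463, -0.1584, 0.0914]
orientation: [0.507, 0.501, -0.495, -0.497]
contact_force: [0.8, -0.6, 0.5]
finger_gap: 0.552
```

```bash
python3 look.py f wrist
python3 - <<'E'
import cv2,numpy as np
from h import *
m=dict(np.load('e_wrist.npz'));print(onz(m,(220+194/2,120+180/2),.061))
a=cv2.imread("pics/f_wrist.png")
cv2.imwrite("pics/f_z.png",cv2.convertScaleAbs(cv2.resize(a[120:320,200:440],None,fx=3,fy=3,interpolation=cv2.INTER_CUBIC),alpha=1.6,beta=10))
E
```

```text
20.6 [ 0.4463 -0.1584  0.0914] 0.5517444524039388 [-0.5272  0.1528  1.9256  0.0053  1.0463 -2.0924]
[0.58941944 0.0252529  0.061     ]
```

View pics/f_z.png

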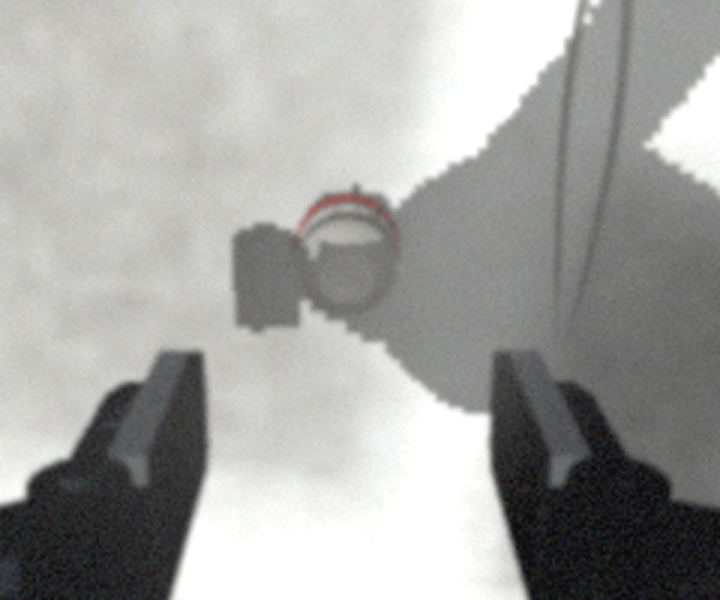

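Run:
```python
from h import *
np.set_printoptions(precision=4,suppress=True)
m=dict(np.load('f_wrist.npz'))
T=lambda a,b:(200+a/3,120+b/3)
print(onz(m,T(347,280),.038),onz(m,T(347,262),.02),onz(m,T(297,262),.015),onz(m,T(399,262),.015))
```

```text
[ 0.4434 -0.1586  0.038 ] [ 0.4452 -0.1587  0.02  ] [ 0.4467 -0.1711  0.015 ] [ 0.4469 -0.146   0.015 ]
```

Request:
carry_out --pt "-0.2 0 -1.5 0" --pt "-0.2 0 -3 0" --pt "-0.2 0 -4.5 0" --pt "-0.2 0 -6 0" --pt "-0.2 0 -7 0" --pt "-0.2 0 -8 0" --pt "-0.2 0 -8.6 0" --pt "-0.2 0 -8.7 0" --pt "-0.2 0 -8.7 0" --pt "-0.2 0 -8.7 0"

```text
time: 21.9
position: [0.4449, -0.1586, 0.0049]
orientation: [0.508, 0.501, -0.495, -0.496]
contact_force: [-0.6, 0.5, -0.7]
finger_gap: 0.551
```

Request:
carry_out --pt "0 0 0 0" --pt "0 0 0 0" --pt "0 0 0 0" --pt "0 0 0 0" --pt "0 0 0 0" --pt "0 0 0 0" --pt "0 0 0 0" --pt "0 0 0 0" --pt "0 0 0 0" --pt "0 0 0 0" --fingers 1 --squeeze 30

```text
time: 23.15
position: [0.4453, -0.1589, 0.0054]
orientation: [0.508, 0.501, -0.495, -0.496]
contact_force: [-1.3, 0.6, 5.1]
finger_gap: 0.27
```

Request:
carry_out --pt "0 0 1.5 0" --pt "0 0 4 0" --pt "1 0.7 6 0" --pt "3 2 7.5 0" --pt "6 4.1 7.5 0" --pt "9 6.1 7.5 0" --pt "12 8.2 7.5 0" --pt "14 9.6 7.5 0" --pt "15.2 10.4 7.5 0" --pt "15.2 10.4 7.5 0"

```text
time: 24.4
position: [0.5975, -0.0546, 0.0805]
orientation: [0.508, 0.501, -0.495, -0.496]
contact_force: [-0.6, 0.5, 0.0]
finger_gap: 0.27
```

```bash
python3 look.py g wrist
```

```text
24.4 [ 0.5975 -0.0546  0.0805] 0.2697697618045549 [-0.2345  0.4073  1.6184 -0.0015  1.0965 -1.7979]
```

View pics/g_wrist.png

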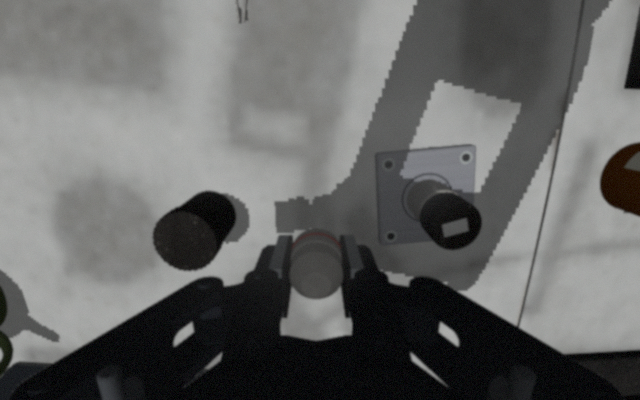

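Run:
```python
from h import *
np.set_printoptions(precision=4,suppress=True)
m=dict(np.load('g_wrist.npz'))
H=[onz(m,p,.01) for p in((388,164),(465.5,157),(390.5,237))]
print('can',onz(m,(185,241),.052),'obj',onz(m,(316,275),.113),'plate',(H[1]+H[2])/2)
```

```text
can [ 0.6033 -0.1334  0.052 ] obj [ 0.59   -0.0541  0.113 ] plate [0.5899 0.0245 0.01  ]
```

Request:
carry_out --pt "0.3 0 -1.5 0" --pt "0.3 0 -3 0" --pt "0.3 0 -4.5 0" --pt "0.3 0 -5.7 0" --pt "0.3 0 -6.5 0" --pt "0.3 0 -7 0" --pt "0.3 0 -7.3 0" --pt "0.3 0 -7.4 0" --pt "0.3 0 -7.5 0" --pt "0.3 0 -7.5 0"

```text
time: 25.7
position: [0.6, -0.055, 0.0055]
orientation: [0.508, 0.501, -0.495, -0.496]
contact_force: [-1.0, 0.2, -0.2]
finger_gap: 0.27
```

Request:
carry_out --pt "0 0 -0.05 0" --pt "0 0 -0.05 0" --pt "0 0 -0.05 0" --pt "0 0 -0.05 0" --pt "0 0 -0.05 0" --pt "0 0 0.5 0" --pt "0 0 2 0" --pt "0 0 4 0" --pt "0 0 6.5 0" --pt "0 0 9 0" --fingers 0.53

```text
time: 26.95
position: [0.6006, -0.0552, 0.0982]
orientation: [0.508, 0.502, -0.495, -0.495]
contact_force: [0.0, 0.1, -0.4]
finger_gap: 0.472
```

```bash
python3 look.py i wrist scene
python3 - <<'E'
import cv2,numpy as np
b=cv2.imread("pics/i_scene.png")
cv2.imwrite("pics/i_z.png",np.hstack([cv2.imread("pics/i_wrist.png")[50:350,200:500],cv2.resize(b[110:230,260:420],(400,300),interpolation=cv2.INTER_CUBIC)]))
E
```

```text
26.95 [ 0.6006 -0.0552  0.0982] 0.4720685603850737 [-0.2341  0.3888  1.6019 -0.0018  1.1296 -1.7968]
```

View pics/i_z.png

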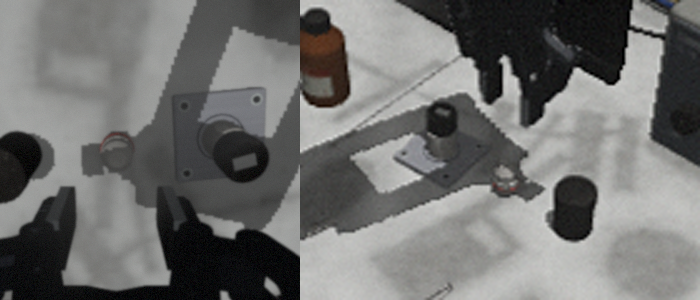

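Request:
carry_out --pt "-1 -2 0 0" --pt "-3 -5 0 0" --pt "-5 -8 0 0" --pt "-7 -11 0 0" --pt "-9 -14 0 0" --pt "-11 -17.5 0 0" --pt "-13 -20.5 0 0" --pt "-14.5 -23 0 0" --pt "-15.3 -23.8 0 0" --pt "-15.3 -23.8 0 0" --fingers 0.25

```text
time: 28.3
position: [0.4501, -0.2936, 0.1008]
orientation: [0.511, 0.503, -0.493, -0.493]
contact_force: [-0.3, 0.1, -0.2]
finger_gap: 0.751
```

```bash
python3 look.py j wrist
python3 - <<'E'
from h import *
m=dict(np.load('i_wrist.npz'));print('obj',onz(m,(317,205),.038),onz(m,(316,198),.02))
a=cv2.imread("pics/j_wrist.png")
cv2.imwrite("pics/j_z.png",cv2.convertScaleAbs(cv2.resize(a[120:320,200:440],None,fx=3,fy=3,interpolation=cv2.INTER_CUBIC),alpha=1.6,beta=10))
E
```

```text
28.3 [ 0.4501 -0.2936  0.1008] 0.75101213807077 [-0.7469  0.2575  1.7732  0.0148  1.0857 -2.3159]
obj [ 0.59427017 -0.05453697  0.038     ] [ 0.59471491 -0.05534008  0.02      ]
```

View pics/j_z.png

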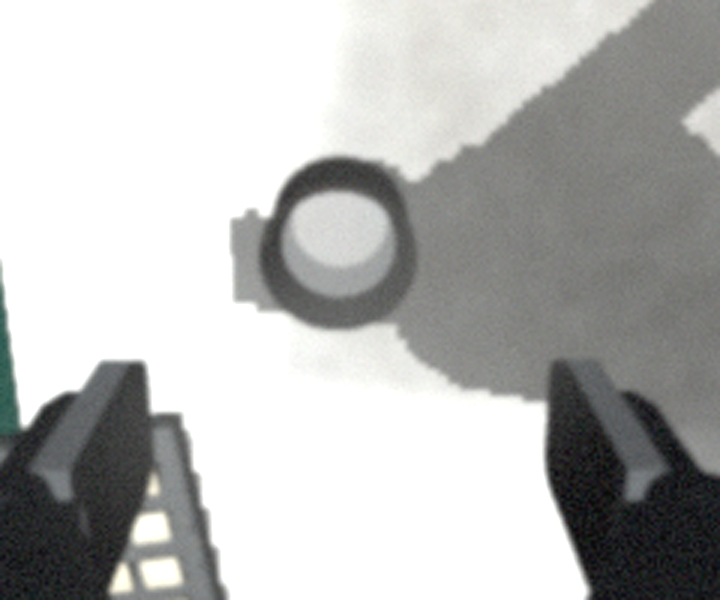

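Run:
```python
from h import *
np.set_printoptions(precision=4,suppress=True)
m=dict(np.load('j_wrist.npz'));T=lambda a,b:(200+a/3,120+b/3)
print(onz(m,T(338,254),.034),onz(m,T(260,254),.034),onz(m,T(416,254),.034),onz(m,T(338,329),.034),'calc',onz(m,T(150,415),.01),onz(m,T(182,415),.01))
```

```text
[ 0.4462 -0.2962  0.034 ] [ 0.4461 -0.3145  0.034 ] [ 0.4463 -0.2779  0.034 ] [ 0.4652 -0.2964  0.034 ] calc [ 0.5011 -0.3496  0.01  ] [ 0.5011 -0.3406  0.01  ]
```

Request:
carry_out --pt "-0.3 -0.25 -1.5 0" --pt "-0.3 -0.25 -3 0" --pt "-0.3 -0.25 -4.5 0" --pt "-0.3 -0.25 -6 0" --pt "-0.3 -0.25 -7.5 0" --pt "-0.3 -0.25 -8.7 0" --pt "-0.3 -0.25 -9.4 0" --pt "-0.3 -0.25 -9.7 0" --pt "-0.3 -0.25 -9.7 0" --pt "-0.3 -0.25 -9.7 0"

```text
time: 29.6
position: [0.448, -0.296, 0.0044]
orientation: [0.511, 0.503, -0.493, -0.493]
contact_force: [0.3, -0.6, -0.0]
finger_gap: 0.751
```

Request:
carry_out --pt "0 0 0 0" --pt "0 0 0 0" --pt "0 0 0 0" --pt "0 0 0 0" --pt "0 0 0 0" --pt "0 0 0 0" --pt "0 0 0 0" --pt "0 0 0 0" --pt "0 0 0 0" --pt "0 0 0 0" --fingers 1 --squeeze 25

```text
time: 30.85
position: [0.4484, -0.2965, 0.005]
orientation: [0.511, 0.503, -0.493, -0.492]
contact_force: [-0.9, 0.3, 4.8]
finger_gap: 0.414
```

Run:
```python
from h import *
np.set_printoptions(precision=4,suppress=True)
mt,ms=camera_model("top"),camera_model("scene")
print(tri(mt,(322,120),ms,(387,142)))
for z in(0,.02):print('base',onz(mt,(230,127),z),onz(mt,(268,123),z), onz(ms,(340,130),z))
for z in(0.05,.1,.2,.4):print('screen line top view',z,onz(mt,(290,122),z))
```

```text
(array([ 0.7593, -0.0618,  0.0417]), np.float64(0.004828370221224324))
base [0.7459 0.1893 0.    ] [0.7594 0.0865 0.    ] [0.7553 0.0929 0.    ]
base [0.7398 0.1847 0.02  ] [0.753  0.0839 0.02  ] [0.7366 0.0764 0.02  ]
screen line top view 0.05 [0.7474 0.023  0.05  ]
screen line top view 0.1 [0.7313 0.0194 0.1   ]
screen line top view 0.2 [0.6991 0.0121 0.2   ]
screen line top view 0.4 [ 0.6347 -0.0025  0.4   ]
```

Request:
carry_out --pt "0 0 1.5 0" --pt "0 0 4 0" --pt "0 0 8 0" --pt "0 0 11 0" --pt "1 1.5 13 0" --pt "2 5 13 0" --pt "3.5 9 13 0" --pt "5 13 13 0" --pt "7 17 13 0" --pt "9 20 13 0"

```text
time: 32.1
position: [0.5384, -0.0946, 0.1353]
orientation: [0.511, 0.503, -0.493, -0.492]
contact_force: [-0.9, -0.1, -0.4]
finger_gap: 0.416
```

Request:
carry_out --pt "1.5 1.5 0 0" --pt "3.5 3.5 0 0" --pt "5.5 5.5 0 0" --pt "7.5 7.5 0 0" --pt "9.5 9.5 0 0" --pt "11 11 0 0" --pt "12 12 0 0" --pt "12.6 12.6 0 0" --pt "12.6 12.6 0 0" --pt "12.6 12.6 0 0"

```text
time: 33.35
position: [0.6639, 0.0309, 0.1352]
orientation: [0.511, 0.503, -0.493, -0.492]
contact_force: [-0.0, 0.2, -0.5]
finger_gap: 0.415
```

```bash
python3 look.py k wrist scene top
python3 - <<'E'
import cv2,numpy as np
b=cv2.imread("pics/k_scene.png");t=cv2.imread("pics/k_top.png")
cv2.imwrite("pics/k_z.png",np.hstack([b[:250,220:440],t[20:270,150:430],cv2.imread("pics/k_wrist.png")[90:340,170:470]]))
E
```

```text
33.35 [0.6639 0.0309 0.1352] 0.41512546267068867 [-0.0803  0.4593  1.4159 -0.0071  1.2374 -1.6417]
```

View pics/k_z.png

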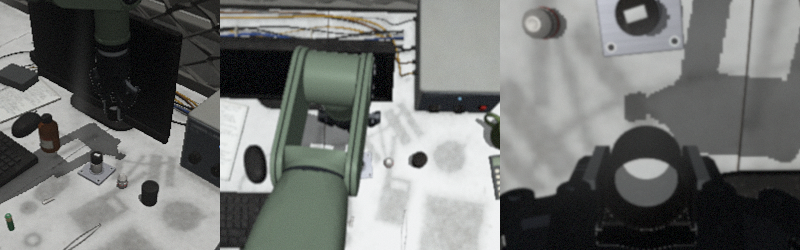

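Run:
```python
from h import *
np.set_printoptions(precision=4,suppress=True)
m=dict(np.load('k_wrist.npz'))
print(onz(m,(315,257),.1642))
H=[onz(m,p,.01) for p in((170+608-500,90+47),(170+674-500,90+41))];print(H,np.linalg.norm(H[1]-H[0]))
P=np.array([.5897,.025,0]);t=.089
for d in(.07,.075):print(P+d*np.array([np.cos(t),np.sin(t),0]))
```

```text
[0.65   0.0312 0.1642]
[array([ 0.619 , -0.0019,  0.01  ]), array([0.6143, 0.054 , 0.01  ])] 0.05601002209735912
[0.6594 0.0312 0.    ]
[0.6644 0.0317 0.    ]
```

Run:
```python
import cv2
a=cv2.imread("pics/k_wrist.png")
cv2.imwrite("pics/k_z2.png",cv2.convertScaleAbs(cv2.resize(a[190:350,230:400],None,fx=3.5,fy=3.5,interpolation=cv2.INTER_CUBIC),alpha=3,beta=10))
```

```text
(no output)
```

View pics/k_z2.png

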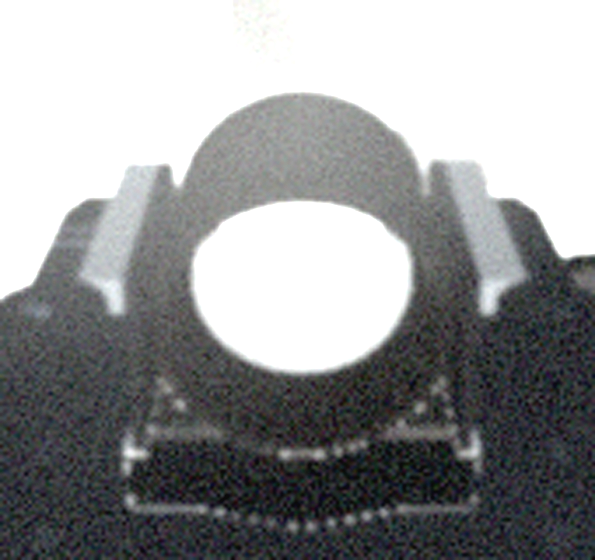

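Run:
```python
from h import *
m=dict(np.load('k_wrist.npz'))
print(onz(m,(316.3,279.7),.1642),onz(m,(316.3,190+452/3.5),.1642))
```

```text
[0.66037632 0.03161189 0.1642    ] [0.67986516 0.03149026 0.1642    ]
```

Request:
carry_out --pt "0.3 0 -1.5 0" --pt "0.3 0 -3 0" --pt "0.3 0 -4.5 0" --pt "0.3 0 -6 0" --pt "0.3 0 -7.5 0" --pt "0.3 0 -9 0" --pt "0.3 0 -10.3 0" --pt "0.3 0 -11.3 0" --pt "0.3 0 -12 0" --pt "0.3 0 -12.3 0"

```text
time: 34.75
position: [0.667, 0.0309, 0.0119]
orientation: [0.511, 0.503, -0.493, -0.492]
contact_force: [-1.1, -0.4, -0.1]
finger_gap: 0.409
```

Request:
carry_out --pt "0 0 -0.2 0" --pt "0 0 -0.4 0" --pt "0 0 -0.55 0" --pt "0 0 -0.65 0" --pt "0 0 -0.7 0" --pt "0 0 -0.7 0" --pt "0 0 -0.7 0" --pt "0 0 -0.7 0" --pt "0 0 -0.7 0" --pt "0 0 -0.7 0"

```text
time: 36.0
position: [0.6671, 0.0309, 0.0051]
orientation: [0.511, 0.503, -0.493, -0.492]
contact_force: [-1.1, 0.1, 2.5]
finger_gap: 0.417
```

Request:
carry_out --pt "0 0 0 0" --pt "0 0 0 0" --pt "0 0 0 0" --pt "0 0 0 0" --pt "0 0 0 0" --pt "0 0 0 0" --pt "0 0 0.5 0" --pt "0 0 2 0" --pt "0 0 4 0" --pt "0 0 6 0" --fingers 0.25

```text
time: 37.25
position: [0.6679, 0.0308, 0.0676]
orientation: [0.512, 0.504, -0.493, -0.492]
contact_force: [-0.9, -0.5, -0.4]
finger_gap: 0.752
```

Request:
carry_out --pt "0 0 2 0" --pt "0 0 5 0" --pt "0 0 8 0" --pt "-2 0 9 0" --pt "-6 0 9 0" --pt "-10 0 9 0" --pt "-14 0 9 0" --pt "-17 0 9 0" --pt "-19 0 9 0" --pt "-19 0 9 0"

```text
time: 38.5
position: [0.4772, 0.031, 0.1587]
orientation: [0.512, 0.504, -0.492, -0.491]
contact_force: [0.4, 0.6, -0.4]
finger_gap: 0.749
```

```bash
python3 look.py l wrist scene top
python3 - <<'E'
import cv2,numpy as np
b=cv2.imread("pics/l_scene.png")
w=cv2.imread("pics/l_wrist.png")
cv2.imwrite("pics/l_z.png",np.hstack([cv2.resize(b[120:220,260:410],(390,260),interpolation=cv2.INTER_CUBIC),cv2.convertScaleAbs(cv2.resize(w[180:400,130:470],(402,260)),alpha=1.6)]))
E
```

```text
38.5 [0.4772 0.031  0.1587] 0.7488998564871303 [-0.1127  0.0549  1.8724 -0.006   1.1813 -1.674 ]
```

View pics/l_z.png

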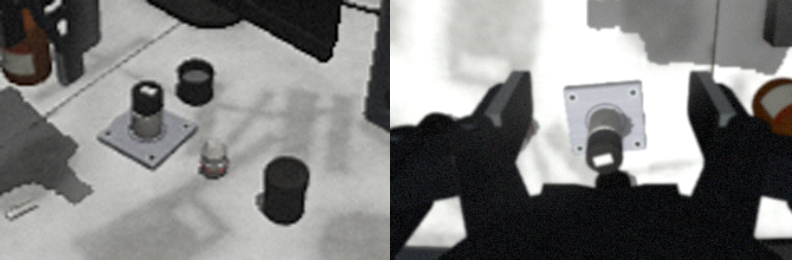

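View pics/l_top.png

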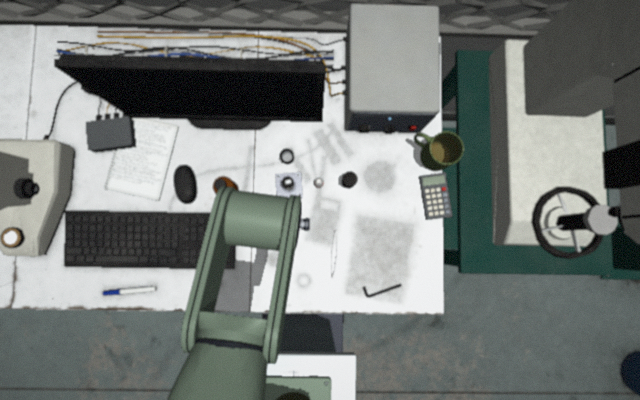

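Run:
```python
from h import *
np.set_printoptions(precision=4,suppress=True)
mt,ms=dict(np.load('l_top.npz')),dict(np.load('l_scene.npz'))
t=.089
def fr(p,o): d=p-o; return np.array([d[0]*np.cos(t)+d[1]*np.sin(t),-d[0]*np.sin(t)+d[1]*np.cos(t),p[2]])
S=lambda a,b:(260+a/2.6,120+b/2.6)
for n,m,o,pts in(('top',mt,np.array([.5862,.025,0]),{'loupe':((287,156),.034),'obj':((319,183),.038),'spec':((289,183),.061)}),
 ('scene',ms,np.array([.5878,.0218,0]),{'loupe':(S(195,71),.034),'obj':(S(213,144),.038),'spec':(S(148,91),.061)})):
  for k,(uv,z) in pts.items(): print(n,k,fr(onz(m,uv,z),o))
w=dict(np.load('l_wrist.npz'))
```

```text
top loupe [ 0.0751 -0.0018  0.034 ]
top obj [-0.0027 -0.0803  0.038 ]
top spec [-0.001 -0.004  0.061]
scene loupe [ 0.0749 -0.0009  0.034 ]
scene obj [ 0.0004 -0.0785  0.038 ]
scene spec [ 0.001  -0.0017  0.061 ]
```

All within tolerance; nothing touches the robot.

```bash
python3 -c "
from rig import *
print(hand_in())"
```

```text
the job is handed in; nothing more can be done
None
```

All four parts are in place, released and standing upright in the final pictures. I handed the job in at about 39 s of the 106 s allowed; no verdict was reported.

I placed the plug, then the specimen on it, then the objective, then the loupe. After that I drew the gripper back clear of everything.

These are the last checks, taken from the plate's middle in the plate's axes:

| Part | Measured | Allowed |
|---|---|---|
| Plug | less than 1 mm off centre (wrist camera, right after placing) | 12 mm each way |
| Specimen on the plug | less than 1 mm between centres (wrist camera, right after placing) | 8 mm |
| Objective | 78.5–80.3 mm toward the can, within 3 mm of the line | 67–101 mm, 15 mm |
| Loupe | 75 mm behind, within 2 mm of the middle line | 60–95 mm, 15 mm |

**Disagreements:**
- **Between cameras:** they differed by 2–5 mm in absolute position, which is more than the stated 2 mm in places. The worst was the specimen before I picked it up, at about 5 mm. I therefore set parts down by relative measurements in a single view.
- **Specimen in the final pictures:** read from further away, it came out 1–4 mm from the plate's middle.

Forces on the tool stayed near zero apart from small contact loads of up to about 6 N. The gripper passed close to the monitor while placing the loupe, and I saw no sign of contact.

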